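# Prove the bench tension gauge and close it up

### The arm

A 6-joint arm with a two-finger parallel gripper is mounted at the origin on the work surface. World frame = base frame: x ahead of the robot, y to its left, z up, the work surface at z = 0. Lengths are in mm, angles in rad, forces in N, time in s.
With the tool pointing down it reaches from about 350 to 800 mm from the base axis. Payload 7.3 kg.
Tool frame: the origin (TCP) lies on the centre line of the jaws, within the pads' length; the fingertips stand 25 mm ahead of it and the grasp point (between the pads) lies 6 mm ahead of it; z points along the fingers, y is the line along which they close (so a half turn about z gives the same grasp; the last joint's range is limited). The gripper opens to 85 mm and grips with 20 to 120 N. Pads are 22 mm wide; open, the fingers measure 114 mm over their backs; the gripper's body (76 mm by 85 mm) begins 54 mm behind the grasp point. The pads swing forward as they close: fully open they stand 13 mm farther back than shut.
Start: joints at [1.026, 0.342, 1.524, -0, 1.275, -0.146], TCP at [203.85, 483.825, 256.322] pointing down, gripper open.
Joint ranges: [-2.53, 2.53], [-0.77, 2.02], [0.04, 2.7], [-1, 4.14], [0.28, 2.66], [-3.11, 3.11]. Speed limits (rad/s): [2.57, 2.57, 3.14, 3.14, 3.14, 3.14].

### API

Orientations are given as a unit quaternion [w, x, y, z].
In Python, from rig import arm gives the robot as it stands. The module is installed in compiled form; this text tells all that it offers.
- The arm moves only by the tool play_rows, never from a script. Its argument "motion" is a list of rows, each a list of 2 entries, a list of its own where there are three numbers: the shift along the tool's x, y, z in mm, then the turn, a rotation vector about the tool's x, y, z in degrees. A call has 1 to 12 rows; each row shifts and turns the commanded pose from where the row before left it, along the tool's axes as they then stand; what a row does not reach is not made up. A row lasts 1/12 s, in which the tool goes at most 41.7 mm and 7.16 degrees, less where a joint would pass 70% of its speed; a pose out of reach is approached as far as the arm can. A call with a gripper value outside its range is refused whole. "jaw" is the opening, from 0 (shut) to 1 (fully open), set as the call begins (left out, the last holds). The fingers move at their own pace and stop on an object; the grip force is fixed at half the most. Time passes only in rows, so rows that do not move let the fingers close. It gives the time, the measured TCP pose, the force, the opening and the grip force at its end, in the units of the state.
- arm.get_state(): the state, without advancing time (a new reading comes with each control period).
- arm.grab_frame(name): name is "scene" or "top" or "wrist"; returns a dict with "img" (384x512x3 uint8, red, green, blue), "intrinsics" (3x3 intrinsics, pixels), "extrinsics" (4x4, takes a point from camera to world coordinates). Camera axes: x right, y down, z forward; pixel columns grow to the right and rows downward; lengths in mm; the calibration is good to about 2 mm. The wrist camera is an equidistant fisheye: a pixel r from the principal point sees the ray r / f radians off the axis. A picture is of the moment at which its call begins. There is no depth.
- arm.finish_job(): hands the job in; it is judged then, once.
Trained networks look in a picture, given as the dict that the camera call returned (one of the last four; its "shot" number tells which), for a name from the list of things; names that differ only in an ending like _2 or _b are one class to them, and where a whole thing is asked for, a point or a joint stands for the part that bears it (a point fixed in the world has none). Each returns a list of dicts, best first, with "p" (0 to 1); they miss things now and then, are a little off and sometimes report something else, mostly with a low value. They report only what shows in the picture. A call takes as long as a camera call.
- arm.trace(name, picture): "region" (384x512 bool, what is visible of it) and "location" ([column, row] in pixels, amid what is visible of it).
The state is a dict: "time_s": time; "q": joint angles; "joint_vel": joint speeds; "joint_torque": joint torques, N m; "ee_pos": TCP position; "tcp_rot": TCP orientation; "contact_force": force on the tool from outside, world axes, zero at the start; "torque": the same for the moment, N m; "finger_gap": opening from 0.0 (shut) to 1.0 (fully open); "finger_force": force on a finger pad.
Only numpy, scipy, OpenCV 4.12 (cv2) and the standard library are available. Lean on these libraries where they do the work, as an engineer would, in place of code of your own. Each camera call takes 0.05 s, during which the arm holds its last target. There are 200 camera calls.

### The job

Prove the sprung tension gauge: take its pull paddle under the magnifier lamp and draw it out until the sliding drag marker's cross line stands between the two fins of the index clip, keep it there for about a second, then ease the slide fully home without letting it snap back, leaving the marker where it was drawn to. Then put the gauge's own cap (the smaller of the two knobbed lids, with a step underneath) back on the open dial cup so it sits seated and level. Do not bump the lamp, and leave the other things where they are.

Things in the scene. Friction and masses are not known exactly. Their poses are not given: they have to be found in the camera images.
- gauge: Fixed dark steel base plate of the gauge, 12 mm thick, x -30..150 and y -65..145 mm from its origin (bench level). x runs along the rod: the slide is pulled towards -x. Two grey rod guides 56 mm high stand at x = -22 and 142, y = 0. An open-topped channel (inside 24 mm wide, floor z = 20, walls to z = 28) runs along x from 0 to 130 mm at y = -30.
- slide (a joint): How far the sprung steel rod is drawn out, m: 0 fully home, 0.09 at its stop. The spring pulls it home: about 3.3 N at 0, 110 N/m more as it comes out. The rod is 10 mm thick, on the line y = 0, z = 45 mm of the gauge.
- pull_grip (a point): Centre of the upright wooden pull paddle on the pull (-x) end of the rod: 22 mm along gauge x, 14 mm thick (gauge y, the way to pinch it), 48 mm tall (21 to 69 mm above the bench). With the rod home it is at gauge x = -85 mm or up to 8 mm further out: the paddle has up to 8 mm of loose play along the rod before the spring is felt.
- dog (a point): Middle of the face of the brass dog fixed to the rod, over the channel; on drawing the rod it meets the marker's far (+x) face and pushes the marker ahead of it towards -x. At gauge x = 115 mm when home.
- marker: Drag marker: loose dark steel block 16 (x) x 20 (y) x 18 (high) mm lying in the channel with a light cross line over the middle of its top; origin at the centre of its underside. It stays where it is pushed. x axis as the gauge's.
- mark (a point): The point over the channel's middle line, midway between the two upright fins of the fixed steel index clip (fins 12 mm apart, outside the channel wall on the -y side, tops 48 mm above the bench). x axis as the gauge's. The marker is to stop with its centre at this x, within 6 mm.
- lamp: Fixed magnifier lamp: white head 66 (x) x 110 (y) mm, underside 148, top 190 mm above the bench, centred over the origin (bench level, x as the gauge's). Its -x edge is about above the paddle's middle, so a hand straight down does not fit: lean the tool 30 to 40 degrees, its top end towards gauge -x, away from the lamp. Post 16 mm thick at y = -130 mm.
- cup_rim (a point): Centre of the mouth of the dial cup on the base plate, 52 mm above the bench: outside diameter 68, inside 60 mm, 30 mm deep.
- cap: The dial cup's loose steel cap: disc 74 mm in diameter, 5 mm thick, above a round step 54 mm in diameter and 6 mm high that drops inside the cup, and a wooden knob 18 mm in diameter, 30 mm tall on top. Origin at the centre of the step's underside, z up; 41 mm tall in all. Seated, the origin is 6 mm below the rim.
- potlid: Bystander: larger flat pot lid, 104 mm disc 5 mm thick, no step below, knob 18 x 28 mm. Origin under its centre.
- weight: Bystander: brass weight, 24 mm diameter, 22 mm tall, on a corner of the gauge's base plate.
- bottle: Bystander: small amber bottle, 40 mm diameter, 85 mm tall.
- jar: Bystander: glass jar, 68 mm diameter, 90 mm tall.
- brush: Bystander: brush lying on the bench; origin near its middle, below.
- screwdriver: Bystander: screwdriver lying on the bench; origin near its middle, below.
- pull: The wooden pull paddle as a part (the same thing as pull_grip); its origin coincides with the gauge's origin when the rod is home and the play is closed, and moves out with the paddle.

How it is judged:
By the outcome, as a careful person would: the job done as asked, in the order asked, and still so for the second after the job is handed in, with the robot touching nothing.
It also fails if it takes over 72 s, if anything falls off the work surface, if the arm or the gripper's body presses on something with over 40 N, if the wrist force passes 120 N, or if a joint passes its speed limit or range.

## Working session

There is one attempt and no reset: what is moved stays moved. The work goes in short steps, Python scripts to look and compute and a tool call to move; the robot and the scene stay as the last step left them, time stands still between calls to the robot, and variables do not carry over. Pictures are saved under pics/ and viewed, at most 10 in all, crops included, and the job is handed in when it is done.

Besides the shell and the picture viewer there is one more tool, called after ">>>" as a command line: name --argument value ..., lists and objects as JSON in quotes. play_rows: Moves the arm, as the interface text tells. Its arguments: {"type":"object","properties":{"motion":{"type":"array"},"jaw":{"type":"number"}},"required":["motion"]}

```bash
mkdir -p pics; cat > h.py <<'E'
import numpy as np, cv2
from rig import arm
from scipy.spatial.transform import Rotation as R
def ray(f,px):
    K=np.array(f["intrinsics"]);T=np.array(f["extrinsics"])
    d=np.array([(px[0]-K[0,2])/K[0,0],(px[1]-K[1,2])/K[1,1],1.0])
    return T[:3,3],T[:3,:3]@d
def atz(f,px,z):
    o,d=ray(f,px);return o+d*(z-o[2])/d[2]
def proj(f,P):
    K=np.array(f["intrinsics"]);T=np.array(f["extrinsics"])
    c=(np.atleast_2d(P)-T[:3,3])@T[:3,:3]; return np.c_[K[0,0]*c[:,0]/c[:,2]+K[0,2],K[1,1]*c[:,1]/c[:,2]+K[1,2]]
def tri(obs):
    A=np.zeros((3,3));b=np.zeros(3)
    for f,p in obs:
        o,d=ray(f,p);d=d/np.linalg.norm(d);M=np.eye(3)-np.outer(d,d);A+=M;b+=M@o
    return np.linalg.solve(A,b)
def save(img,n): cv2.imwrite("pics/"+n,img[:,:,::-1])
def tool():
    s=arm.get_state();q=s["tcp_rot"];return np.array(s["ee_pos"]),R.from_quat([q[1],q[2],q[3],q[0]])
E
python3 - <<'E'
from h import *
np.set_printoptions(precision=1,suppress=True)
s=arm.get_state();print(s)
F={n:arm.grab_frame(n) for n in("scene","top")}
for n,f in F.items():
    print(n,np.array(f["intrinsics"])[0],np.array(f["extrinsics"]).round(2).tolist())
    save(cv2.resize(f["img"],(800,600),interpolation=cv2.INTER_CUBIC),n+"0.png")
    for k in "gauge pull_grip dog marker mark lamp cup_rim cap potlid weight bottle jar".split():
        r=arm.trace(k,f)
        print(n,k,[(round(x["p"],2),np.round(x["location"]).tolist(),int(np.sum(x["region"]))) for x in r[:2]])
E
```

```text
{'time_s': 0.0, 'q': array([ 1. ,  0.3,  1.5, -0. ,  1.3, -0.1]), 'joint_vel': array([-0.,  0.,  0.,  0.,  0., -0.]), 'joint_torque': array([ -0. , -43.4, -24.6,  -0. ,   0. ,   0. ]), 'ee_pos': array([203.6, 483.5, 255.6]), 'tcp_rot': array([-0. ,  0.2,  1. , -0. ]), 'contact_force': array([ 0.7,  0.6, -0. ]), 'torque': array([-0., -0., -0.]), 'finger_force': 0.0, 'finger_gap': 1.0037296212105604}
scene [358.3   0.  251.3] [[-0.5, 0.49, -0.71, 1169.88], [0.86, 0.27, -0.43, 431.73], [-0.02, -0.83, -0.56, 545.31], [0.0, 0.0, 0.0, 1.0]]
scene gauge [(0.78, [253.0, 209.0], 4384), (0.64, [420.0, 302.0], 1737)]
scene pull_grip [(0.66, [235.0, 160.0], 185), (0.63, [195.0, 188.0], 174)]
scene dog [(0.98, [239.0, 208.0], 768), (0.51, [331.0, 235.0], 551)]
scene marker [(0.54, [252.0, 224.0], 68)]
scene mark [(0.68, [231.0, 227.0], 159)]
scene lamp [(0.95, [184.0, 159.0], 2459)]
scene cup_rim [(0.63, [254.0, 210.0], 4172)]
scene cap [(0.62, [370.0, 221.0], 544)]
scene potlid [(0.81, [167.0, 158.0], 386)]
scene weight []
scene bottle [(0.62, [333.0, 233.0], 554)]
scene jar [(0.66, [321.0, 276.0], 1811)]
top [379.6   0.  251.6] [[-0.01, -1.0, 0.09, 434.41], [-1.0, 0.01, -0.03, 82.95], [0.03, -0.09, -1.0, 1256.61], [0.0, 0.0, 0.0, 1.0]]
top gauge [(0.72, [247.0, 191.0], 3360)]
top pull_grip []
top dog []
top marker []
top mark [(0.36, [303.0, 243.0], 241)]
top lamp [(0.69, [238.0, 175.0], 280), (0.57, [284.0, 164.0], 1351)]
top cup_rim [(0.92, [246.0, 191.0], 3336)]
top cap [(0.91, [163.0, 220.0], 430), (0.59, [120.0, 166.0], 637)]
top potlid [(0.67, [362.0, 227.0], 789)]
top weight [(0.47, [226.0, 215.0], 37)]
top bottle []
top jar [(0.75, [172.0, 142.0], 472), (0.24, [223.0, 215.0], 53)]
```

View pics/scene0.png

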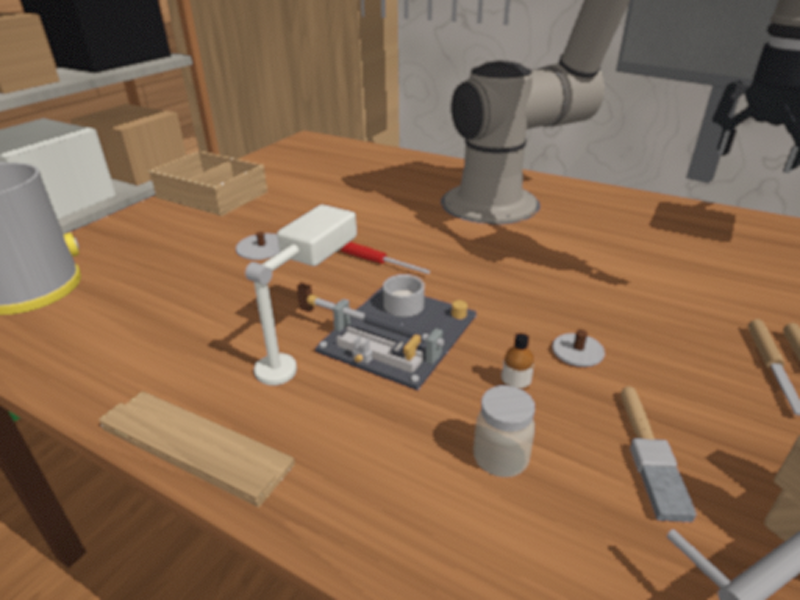

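View pics/top0.png

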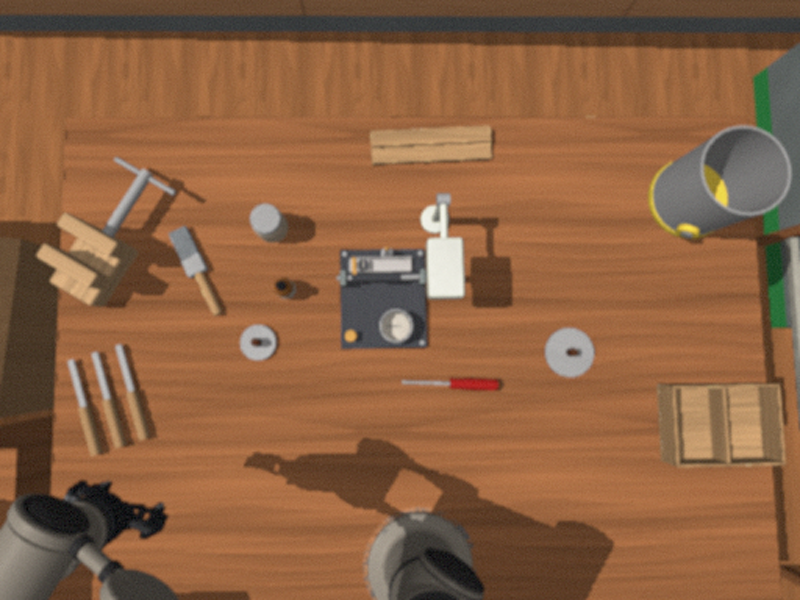

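The scene shows the gauge amid the table with the paddle at (305,297) under the lamp head; the cap is the small lid at (578,348), the pot lid at (258,245). From the top: plate corners (341,250)–(428,348), cap (258,342), cup (396,326); gauge −x is world −y.

```bash
python3 - <<'E'
from h import *
np.set_printoptions(precision=1,suppress=True)
F={n:arm.grab_frame(n) for n in("scene","top")}
t=F["top"];s=F["scene"]
g=1.6**-1
def P(x,y):return ((x+.5)*.64-.5,(y+.5)*.64-.5)
for c in [(341,250),(341,348),(428,348)]: print("corner",atz(t,P(*c),12))
# plate dark mask
im=t["img"].astype(int);m=((im.max(2)<75)&(im.max(2)-im.min(2)<25)).astype(np.uint8)
m[:, :210]=0;m[:,276:]=0;m[:155]=0;m[226:]=0
ys,xs=np.nonzero(m);r=cv2.minAreaRect(np.c_[xs,ys].astype(np.float32));print(r,[atz(t,p,12) for p in cv2.boxPoints(r)])
print("cup rim", atz(t,P(396,326),52), atz(s,P(404,286),52))
print("cap",atz(t,P(258,342),9),atz(t,arm.trace("cap",t)[0]["location"],12),atz(s,P(578,350),9))
print("lamp top",atz(t,P(446,267),190))
print("paddle scene",atz(s,P(305,297),45), "paddle via lamp")
print("marker",atz(t,P(362,265),38)," clip",atz(t,P(386,252),48),atz(s,P(360,351),48))
print("weight",atz(t,P(350,336),34),"bottle",atz(t,P(283,289),85))
p,r=tool();print(p,r.as_matrix())
E
```

```text
corner [650.5 156.2  12. ]
corner [443.6 157.4  12. ]
corner [441.1 -24.5  12. ]
((245.5, 191.0), (60.0, 53.0), 90.0) [array([646.5, 153.1,  12. ]), array([644.9, -22.7,  12. ]), array([446.2, -18.9,  12. ]), array([448.6, 154.3,  12. ])]
cup rim [486.3  43.3  52. ] [490.7  46.1  52. ]
cap [458.6 330.2   9. ] [453.5 340.1  12. ] [462.7 331.5   9. ]
lamp top [586.5 -44.8 190. ]
paddle scene [588.1 -84.5  45. ] paddle via lamp
marker [614.2 111.4  38. ]  clip [639.2  61.5  48. ] [664.8  72.7  48. ]
weight [467.8 137.5  34. ] bottle [560.9 266.8  85. ]
[203.8 483.8 256.3] [[-0.9  0.4  0. ]
 [ 0.4  0.9  0. ]
 [-0.   0.  -1. ]]
```

>>> play_rows --motion '[[[0,0,-8],[0,0,6.715]],[[0,0,-8],[0,0,6.715]],[[0,0,-8],[0,0,6.715]],[[0,0,-8],[0,0,6.715]],[[0,0,-8],[0,0,6.715]],[[0,0,-8],[0,0,6.715]],[[0,0,-8],[0,0,6.715]],[[0,0,-8],[0,0,6.715]],[[0,0,-8],[0,0,6.715]],[[0,0,-8],[0,0,6.715]]]' --jaw 0.5

```text
time_s: 2.28
ee_pos: [203.8, 483.8, 336.7]
tcp_rot: [-0.0, 0.709, 0.705, 0.0]
contact_force: [-0.3, -0.1, -0.2]
finger_gap: 0.498
finger_force: 0.0
```

>>> play_rows --motion '[[[-30,27,0],[0,0,0]],[[-30,27,0],[0,0,0]],[[-30,27,0],[0,0,0]],[[-30,27,0],[0,0,0]],[[-30,27,0],[0,0,0]],[[-30,27,0],[0,0,0]],[[-30,27,0],[0,0,0]],[[-30,27,0],[0,0,0]],[[-30,27,0],[0,0,0]],[[-30,27,0],[0,0,0]],[[-30,27,0],[0,0,0]],[[-30,27,0],[0,0,0]]]'

```text
time_s: 3.28
ee_pos: [528.9, 122.0, 336.4]
tcp_rot: [0.0, 0.707, 0.707, 0.0]
contact_force: [-0.2, 1.5, -0.4]
finger_gap: 0.501
finger_force: 0.0
```

```bash
python3 - <<'E'
from h import *
np.set_printoptions(precision=2,suppress=True)
p,r=tool();print(p,r.as_matrix(),arm.get_state()["q"])
f=arm.grab_frame("wrist");print(np.array(f["extrinsics"]),np.array(f["intrinsics"]))
save(cv2.resize(f["img"],(800,600),interpolation=cv2.INTER_CUBIC),"w1.png")
E
```

```text
[528.88 121.98 336.44] [[ 0.  1.  0.]
 [ 1. -0.  0.]
 [ 0.  0. -1.]] [0.09 0.33 1.33 0.   1.49 0.09]
[[  1.    -0.     0.   527.73]
 [ -0.    -0.96  -0.3  196.97]
 [  0.     0.3   -0.96 453.38]
 [  0.     0.     0.     1.  ]] [[297.32   0.   256.8 ]
 [  0.   297.32 192.34]
 [  0.     0.     1.  ]]
```

View pics/w1.png

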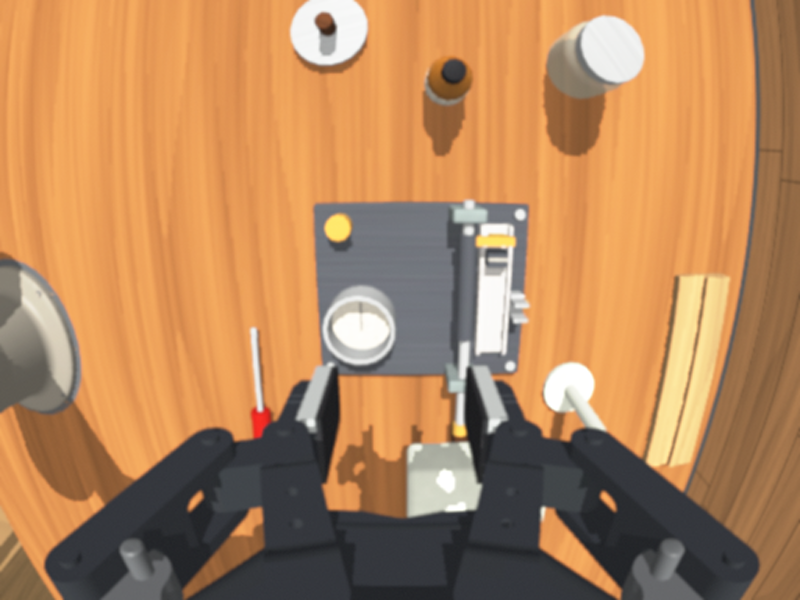

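The wrist view shows the cup at (360,328), dog at (495,240), marker at (496,257), index clip near (519,308). I zoom on the channel.

```bash
cat >> h.py <<'E'
def wray(f,px):
    K=np.array(f["intrinsics"]);T=np.array(f["extrinsics"])
    v=np.array([px[0]-K[0,2],px[1]-K[1,2]]);r=np.hypot(*v);th=r/K[0,0]
    d=np.array([*(v/max(r,1e-9)*np.sin(th)),np.cos(th)]);return T[:3,3],T[:3,:3]@d
def watz(f,px,z):
    o,d=wray(f,px);return o+d*(z-o[2])/d[2]
E
python3 - <<'E'
from h import *
np.set_printoptions(precision=1,suppress=True)
f=arm.grab_frame("wrist");im=f["img"]
c=im[125:250,275:350];save(cv2.resize(c,None,fx=4.8,fy=4.8,interpolation=cv2.INTER_LANCZOS4),"w2.png")
import pickle;pickle.dump({k:f[k] for k in("img","intrinsics","extrinsics")},open("w2.pkl","wb"))
P=lambda x,y:((x+.5)*.64-.5,(y+.5)*.64-.5)
for n,p,z in[("c1",(315,204),12),("c2",(527,205),12),("c3",(518,374),12),("cup",(360,325),52),("dog",(495,240),45),("marker",(496,257),38),("cap",(329,32),10),("knob",(325,21),41),("weight",(338,226),34)]:
    print(n,watz(f,P(*p),z))
for k in("cap","cup_rim","marker","mark","dog"):
    print(k,[(round(x["p"],2),np.round(x["location"],1),watz(f,x["location"],38)) for x in arm.trace(k,f)[:2]])
E
```

```text
c1 [450.4 151.3  12. ]
c2 [654.6 150.5  12. ]
c3 [657.8 -29.5  12. ]
cup [494.2  43.4  52. ]
dog [616.9 121.2  45. ]
marker [619.9 104.   38. ]
cap [465.5 319.   10. ]
knob [466.5 321.   41. ]
weight [475.  132.6  34. ]
cap [(0.62, array([204.2,  17.6]), array([461. , 315.7,  38. ]))]
cup_rim [(0.97, array([266.2, 184.6]), array([546.2,  73.8,  38. ]))]
marker [(0.58, array([312.4, 161.4]), array([612.6, 108.2,  38. ])), (0.49, array([202.3,  14.9]), array([458.3, 320.1,  38. ]))]
mark []
dog [(0.81, array([293.2, 183.1]), array([585.5,  75.9,  38. ]))]
```

View pics/w2.png

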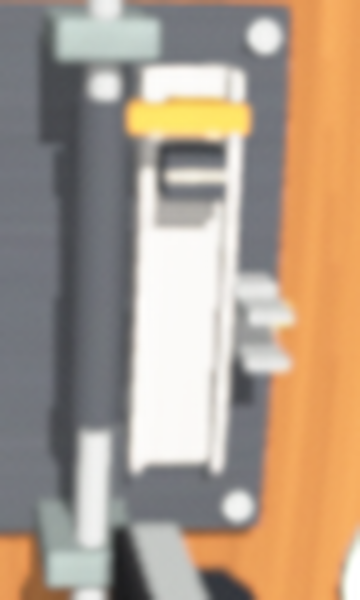

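```bash
python3 - <<'E'
from h import *
import pickle
np.set_printoptions(precision=1,suppress=True)
f=pickle.load(open("w2.pkl","rb"))
C=lambda x,y:(275+(x+.5)/4.8-.5,125+(y+.5)/4.8-.5)
for n,p,z in[("line",(197,177),38),("fin1top",(270,318),48),("fin2top",(270,365),48),("dog lower top edge",(190,135),52),("marker far top edge",(190,143),38),("ch end near",(170,465),28),("ch far end",(190,68),28),("rod@far",(103,85),45),("rod@near",(95,490),45),("plate far edge",(200,8),12),("plate near",(200,527),12),("plate right up",(288,20),12),("plate right low",(255,520),12),("guide far top y",(105,48),56)]:
    print(n,watz(f,C(*p),z))
E
```

```text
line [617.4 108.1  38. ]
fin1top [640.2  66.9  48. ]
fin2top [641.3  51.8  48. ]
dog lower top edge [611.9 123.3  52. ]
marker far top edge [614.8 118.5  38. ]
ch end near [615.6  10.7  28. ]
ch far end [616.  139.8  28. ]
rod@far [587.2 136.6  45. ]
rod@near [588.8   9.8  45. ]
plate far edge [621.9 156.8  12. ]
plate near [630.9 -19.7  12. ]
plate right up [650.5 153.8  12. ]
plate right low [650.4 -17.6  12. ]
guide far top y [586.1 148.5  56. ]
```

Gauge origin ≈ (588, 8), mark at gauge x ≈ 51, marker at ≈ 100, so a draw of about 56 mm past the play. Now to a leaned pre-grasp beside the lamp.

>>> play_rows --motion '[[[-33,6.5,0],[0,0,0]],[[-33,6.5,0],[0,0,0]],[[-33,6.5,0],[0,0,0]],[[-33,6.5,0],[0,0,0]],[[-33,6.5,0],[0,0,0]],[[-33,6.5,0],[0,0,0]],[[-33,6.5,0],[0,0,0]],[[-33,6.5,0],[0,0,0]],[[-33,6.5,0],[0,0,0]]]'

```text
time_s: 4.38
ee_pos: [586.5, -173.1, 336.9]
tcp_rot: [0.0, 0.706, 0.708, 0.0]
contact_force: [0.4, 0.2, 1.2]
finger_gap: 0.499
finger_force: 0.0
```

>>> play_rows --motion '[[[0,0,0],[0,4,0]],[[0,0,0],[0,4,0]],[[0,0,0],[0,4,0]],[[0,0,0],[0,4,0]],[[0,0,0],[0,4,0]],[[0,0,0],[0,4,0]],[[0,0,0],[0,4,0]],[[0,0,0],[0,4,0]],[[0,0,0],[0,3,0]],[[0,0,0],[0,3,0]],[[0,0,0],[0,0,0]]]'

```text
time_s: 5.3
ee_pos: [586.2, -172.8, 335.0]
tcp_rot: [-0.232, 0.668, 0.668, 0.23]
contact_force: [0.3, -0.8, -1.1]
finger_gap: 0.501
finger_force: 0.0
```

>>> play_rows --motion '[[[-16,0,20.5],[0,0,0]],[[-16,0,20.5],[0,0,0]],[[-16,0,20.5],[0,0,0]],[[-16,0,20.5],[0,0,0]],[[-16,0,20.5],[0,0,0]],[[-16,0,20.5],[0,0,0]],[[0,0,0],[0,0,0]],[[0,0,0],[0,0,0]]]'

```text
time_s: 5.97
ee_pos: [586.3, -171.8, 180.3]
tcp_rot: [-0.231, 0.668, 0.669, 0.23]
contact_force: [0.6, -0.0, 0.6]
finger_gap: 0.501
finger_force: 0.0
```

```bash
python3 - <<'E'
from h import *
np.set_printoptions(precision=2,suppress=True)
p,r=tool();print(p,r.as_matrix(),arm.get_state()["q"])
f=arm.grab_frame("wrist")
save(cv2.resize(f["img"],(800,600),interpolation=cv2.INTER_CUBIC),"w3.png")
T=np.array(f["extrinsics"]);K=np.array(f["intrinsics"])
# predicted paddle centre px
for P in([588,-77,69],[588,-85,69],[588,-77,45]):
    c=T[:3,:3].T@(np.array(P)-T[:3,3]);th=np.arccos(c[2]/np.linalg.norm(c));u=c[:2]/np.linalg.norm(c[:2])*th*K[0,0]
    print(P,(u+K[:2,2]+.5)*1.5625-.5)
E
```

```text
[ 586.3  -171.76  180.27] [[-0.    1.   -0.  ]
 [ 0.79  0.    0.62]
 [ 0.62 -0.   -0.79]] [-0.65  0.75  1.21  0.51  1.62 -0.74]
[588, -77, 69] [406.74 279.6 ]
[588, -85, 69] [406.77 292.27]
[588, -77, 45] [406.39 294.67]
```

View pics/w3.png

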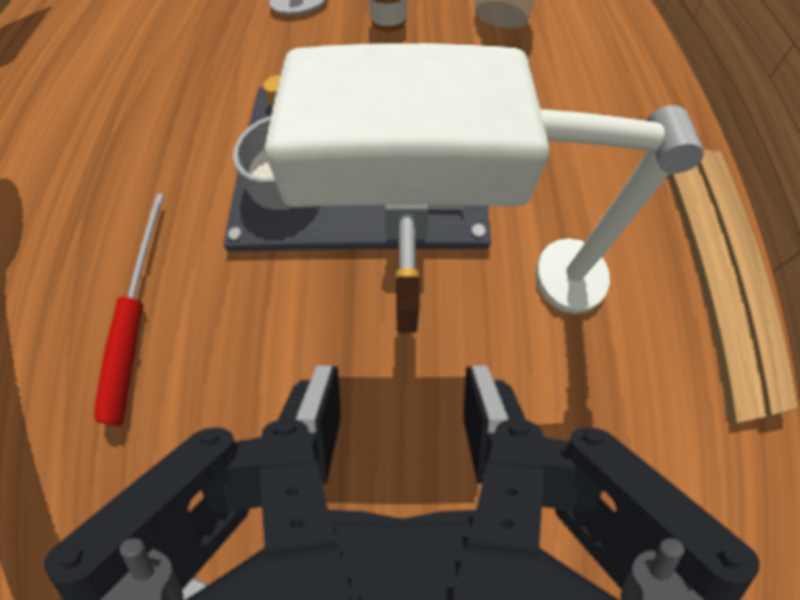

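The paddle stands clear at column 407, rows 272–331, as predicted (gauge −x play closed, y ≈ −77). The jaws straddle it; advance along the tool axis.

>>> play_rows --motion '[[[-6.4,1.5,14],[0,0,0]],[[0,0,16],[0,0,0]],[[0,0,16],[0,0,0]],[[0,0,16],[0,0,0]],[[0,0,16],[0,0,0]],[[0,0,16],[0,0,0]],[[0,0,16],[0,0,0]],[[0,0,15],[0,0,0]],[[0,0,15],[0,0,0]],[[0,0,10],[0,0,0]],[[0,0,4.5],[0,0,0]],[[0,0,0],[0,0,0]]]'

```text
time_s: 7.02
ee_pos: [588.3, -82.5, 55.2]
tcp_rot: [-0.23, 0.668, 0.669, 0.23]
contact_force: [-0.0, 0.7, 0.3]
finger_gap: 0.498
finger_force: 0.0
```

>>> play_rows --motion '[[[0,0,0],[0,0,0]],[[0,0,0],[0,0,0]],[[0,0,0],[0,0,0]],[[0,0,0],[0,0,0]],[[0,0,0],[0,0,0]],[[0,0,0],[0,0,0]],[[0,0,0],[0,0,0]],[[0,0,0],[0,0,0]]]' --jaw 0

```text
time_s: 7.68
ee_pos: [589.2, -83.6, 55.6]
tcp_rot: [-0.229, 0.669, 0.669, 0.231]
contact_force: [5.4, -0.4, 2.2]
finger_gap: 0.154
finger_force: 60.4
```

>>> play_rows --motion '[[[-1.58,1,-1.23],[0,0,0]],[[-1.58,0,-1.23],[0,0,0]],[[0,0,0],[0,0,0]]]'

```text
time_s: 7.93
ee_pos: [589.3, -86.9, 55.5]
tcp_rot: [-0.23, 0.668, 0.669, 0.231]
contact_force: [3.0, 2.5, 6.0]
finger_gap: 0.151
finger_force: 60.4
```

>>> play_rows --motion '[[[-1.58,0,-1.23],[0,0,0]],[[-1.58,0,-1.23],[0,0,0]],[[0,0,0],[0,0,0]]]'

```text
time_s: 8.18
ee_pos: [589.3, -90.8, 55.5]
tcp_rot: [-0.23, 0.668, 0.669, 0.231]
contact_force: [3.4, 3.5, 5.7]
finger_gap: 0.156
finger_force: 60.3
```

>>> play_rows --motion '[[[-1.58,0,-1.23],[0,0,0]],[[-1.58,0,-1.23],[0,0,0]],[[0,0,0],[0,0,0]]]'

```text
time_s: 8.43
ee_pos: [589.3, -94.7, 55.5]
tcp_rot: [-0.23, 0.668, 0.669, 0.231]
contact_force: [3.8, 3.4, 6.2]
finger_gap: 0.155
finger_force: 60.2
```

>>> play_rows --motion '[[[-1.58,0,-1.23],[0,0,0]],[[-1.58,0,-1.23],[0,0,0]],[[0,0,0],[0,0,0]]]'

```text
time_s: 8.68
ee_pos: [589.3, -98.6, 55.5]
tcp_rot: [-0.23, 0.668, 0.669, 0.231]
contact_force: [3.5, 4.2, 5.2]
finger_gap: 0.156
finger_force: 60.1
```

>>> play_rows --motion '[[[-2.37,0,-1.85],[0,0,0]],[[-2.37,0,-1.85],[0,0,0]],[[-2.37,0,-1.85],[0,0,0]],[[-2.37,0,-1.85],[0,0,0]],[[-2.37,0,-1.85],[0,0,0]],[[-2.37,0,-1.85],[0,0,0]],[[-2.37,0,-1.85],[0,0,0]],[[-2.37,0,-1.85],[0,0,0]],[[0,0,0],[0,0,0]]]'

```text
time_s: 9.43
ee_pos: [589.4, -122.2, 55.5]
tcp_rot: [-0.231, 0.668, 0.668, 0.231]
contact_force: [4.1, 7.7, 6.1]
finger_gap: 0.158
finger_force: 59.9
```

>>> play_rows --motion '[[[-2.37,0,-1.85],[0,0,0]],[[-2.37,0,-1.85],[0,0,0]],[[-2.37,0,-1.85],[0,0,0]],[[-1.58,0,-1.23],[0,0,0]],[[0,0,0],[0,0,0]]]'

```text
time_s: 9.85
ee_pos: [589.4, -132.8, 55.5]
tcp_rot: [-0.231, 0.668, 0.668, 0.232]
contact_force: [4.5, 8.9, 5.2]
finger_gap: 0.159
finger_force: 59.8
```

```bash
python3 - <<'E'
from h import *
f=arm.grab_frame("scene");w=arm.grab_frame("wrist")
import pickle;pickle.dump([f["extrinsics"],f["intrinsics"]],open("s.pkl","wb"))
c=f["img"][170:250,190:305];save(cv2.resize(c,None,fx=6.9,fy=6.9,interpolation=cv2.INTER_CUBIC),"s4.png")
g=lambda x,y,z:[588-y,8+x,z]
np.set_printoptions(precision=1,suppress=True)
for n,P in dict(mark20=g(51,-30,38),finA=g(45,-48,48),finB=g(57,-48,48),ch0=g(0,-42,28),ch130=g(130,-42,28)).items():
    print(n,(proj(f,P)[0]-[190,170]+.5)*6.9-.5)
E
```

```text
mark20 [323.5 313.1]
finA [278.  312.6]
finB [308.5 323.4]
ch0 [181.3 311. ]
ch130 [511.8 429.7]
```

View pics/s4.png

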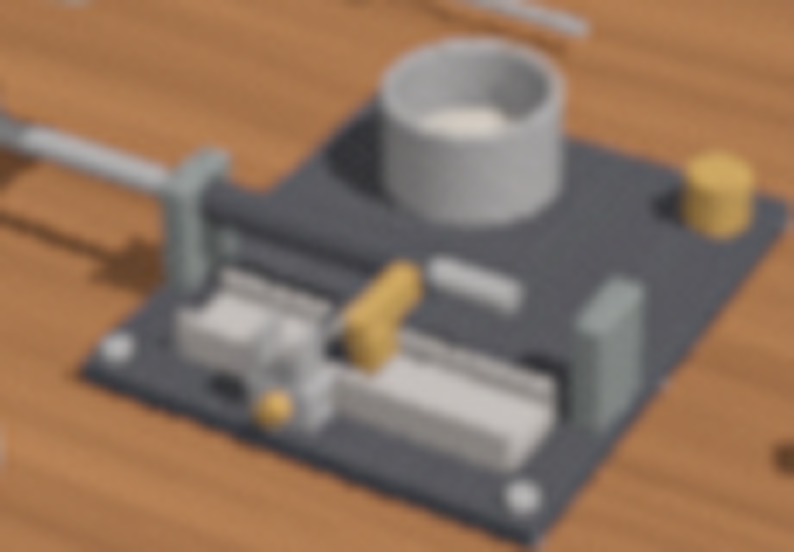

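The scene crop shows the dog (370,340) just short of the clip fins (265–325, 330–420), with the marker hidden behind them. I measure the dog's travel by colour and get a top crop.

```bash
cat > dog.py <<'E'
from h import *
from scipy.optimize import minimize_scalar
np.set_printoptions(precision=1,suppress=True)
f=arm.grab_frame("scene");t=arm.grab_frame("top");w=arm.grab_frame("wrist")
a0=cv2.imread("pics/scene0.png")[:,:,::-1]; a1=cv2.resize(f["img"],(800,600),interpolation=cv2.INTER_CUBIC)
def cen(a):
    h=cv2.cvtColor(np.ascontiguousarray(a),cv2.COLOR_RGB2HSV).astype(int)
    m=((h[...,0]>17)&(h[...,0]<28)&(h[...,1]>110)&(h[...,2]>110))
    m[:325]=0;m[370:]=0;m[:,:368]=0;m[:,440:]=0
    n,l,st,c=cv2.connectedComponentsWithStats(m.astype(np.uint8));i=1+np.argmax(st[1:,4]);return c[i],st[i]
g=lambda x,y=-22,z=45:[588-y,8+x,z]
for a in(a0,a1):
    c,st=cen(a);p=(c+.5)*.64-.5
    r=minimize_scalar(lambda x:np.sum((proj(f,g(x))[0]-p)**2),bounds=(0,150),method="bounded");print(c,st,"gauge x",r.x,"res",r.fun**.5)
A=cv2.resize(t["img"][150:230,205:285],(400,400),interpolation=cv2.INTER_CUBIC)
B=cv2.resize(w["img"][0:192,128:384],(400,300),interpolation=cv2.INTER_CUBIC);B=np.vstack([B,np.zeros((100,400,3),np.uint8)])
import sys;save(np.hstack([A,B]),sys.argv[1])
E
python3 dog.py m5.png
```

```text
[411.5 346.5] [404 335  16  24 205] gauge x 119.41696125613234 res 2.129456676474861
[383.1 336.3] [376 326  16  23 196] gauge x 71.2623948040121 res 1.8919871273421909
```

View pics/m5.png

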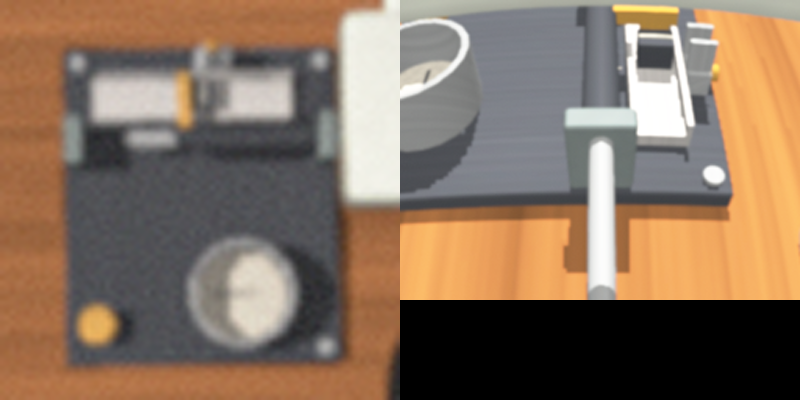

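The left (top) view shows the marker at x≈204, mark between fins ≈213; right (wrist) sees the marker (655,50) and fins (700,45) directly. About 6–8 mm remain; draw 5 and zoom.

>>> play_rows --motion '[[[-1.58,0,-1.23],[0,0,0]],[[-1.58,0,-1.23],[0,0,0]],[[-0.8,0,-0.62],[0,0,0]],[[0,0,0],[0,0,0]]]'

```text
time_s: 10.43
ee_pos: [589.4, -137.4, 55.5]
tcp_rot: [-0.231, 0.668, 0.668, 0.232]
contact_force: [5.4, 8.3, 5.3]
finger_gap: 0.158
finger_force: 59.6
```

```bash
python3 dog.py tmp.png; python3 - <<'E'
from h import *
import pickle
w=arm.grab_frame("wrist");t=arm.grab_frame("top")
pickle.dump({k:w[k] for k in("img","intrinsics","extrinsics")},open("w6.pkl","wb"))
A=cv2.resize(w["img"][0:100,250:340],(540,600),interpolation=cv2.INTER_CUBIC)
B=cv2.resize(t["img"][155:185,235:260],(250,300),interpolation=cv2.INTER_CUBIC);B=np.vstack([B,np.zeros((300,250,3),np.uint8)])
save(np.hstack([A,B]),"m6.png")
E
```

```text
[411.5 346.5] [404 335  16  24 205] gauge x 119.41696125613234 res 2.129456676474861
[380.4 335.6] [374 325  15  23 189] gauge x 66.65393582267485 res 2.0015341335763
```

View pics/m6.png

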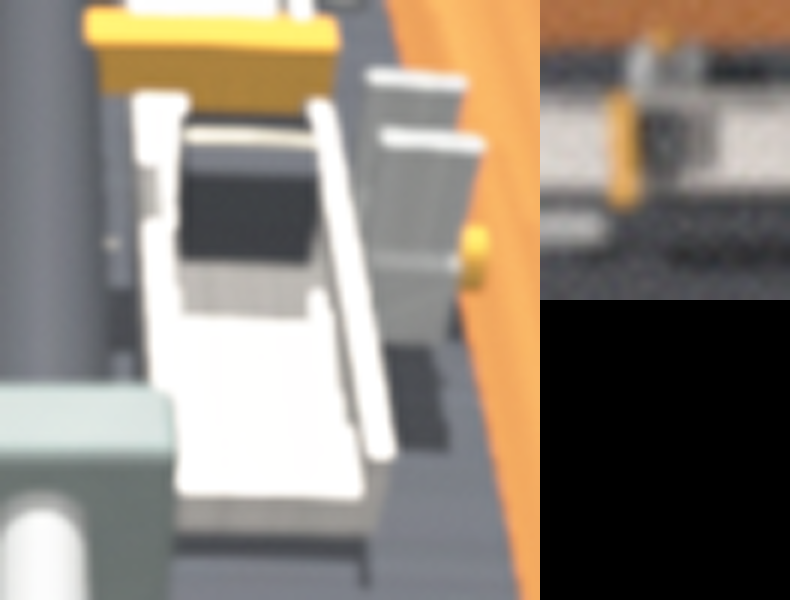

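The zoom shows marker cross line at (250,135), marker's near top edge (250,175), base (245,262), and fin tops at (415,78) and (430,142).

```bash
python3 - <<'E'
from h import *
import pickle
np.set_printoptions(precision=1,suppress=True)
f=pickle.load(open("w6.pkl","rb"))
C=lambda x,y:(250+(x+.5)/6-.5,(y+.5)/6-.5)
for n,p,z in[("line",(250,135),38),("near top edge",(250,173),38),("near bottom edge",(245,262),20),("finA top",(415,78),48),("finB top",(430,142),48),("dog top near edge",(215,48),52),("ch0 floor",(270,495),20),("ch0 wall",(380,455),28)]: print(n,watz(f,C(*p),z))
E
```

```text
line [617.4  62.9  38. ]
near top edge [616.7  53.5  38. ]
near bottom edge [617.7  54.8  20. ]
finA top [640.2  66.   48. ]
finB top [640.   50.1  48. ]
dog top near edge [611.6  64.8  52. ]
ch0 floor [617.7   7.3  20. ]
ch0 wall [631.1   7.8  28. ]
```

Marker centre is 62.7, mark 58.1: draw 4.4 mm more, then hold for over a second.

>>> play_rows --motion '[[[-1.2,0,-0.93],[0,0,0]],[[-1.2,0,-0.93],[0,0,0]],[[-1.1,0,-0.86],[0,0,0]],[[0,0,0],[0,0,0]],[[0,0,0],[0,0,0]]]'

```text
time_s: 11.1
ee_pos: [589.5, -141.6, 55.4]
tcp_rot: [-0.231, 0.668, 0.668, 0.232]
contact_force: [4.6, 9.3, 4.7]
finger_gap: 0.154
finger_force: 59.6
```

```bash
python3 dog.py tmp2.png|tail -1; python3 - <<'E'
from h import *
w=arm.grab_frame("wrist");
np.set_printoptions(precision=1,suppress=True)
a=cv2.cvtColor(w["img"],cv2.COLOR_RGB2GRAY)[:60,291].astype(int);print(a)
print(cv2.cvtColor(w["img"],cv2.COLOR_RGB2GRAY)[:60,320].astype(int))
for r in range(18,60,2):print(r,watz(w,(291,r),38)[1],watz(w,(291,r),20)[1],watz(w,(320,r),48)[1])
E
```

```text
[377.6 334.9] [371 325  15  22 191] gauge x 61.95534018390515 res 2.155609563001958
[254 253 249 237 232 232 227 201 154 134 135 135 134 134 134 134 133 129
 113  90 100 180 235 218 161 134 129 125 111  89  71  66  65  66  65  65
  65  65  64  65  65  65  73 108 154 179 185 185 186 187 185 186 204 242
 255 255 255 255 255 255]
[179 178 177 177 176 177 177 177 187 221 240 226 173 145 142 141 141 145
 187 237 242 209 156 139 140 140 140 140 142 141 141 142 143 143 143 142
 142 143 148 160 167 162 148 140 139 142 143 143 141 140 139 139 138 130
 108  86  78  78  79  78]
18 64.95032873182319 90.4135675934468 53.48964520703694
20 61.82241655207619 86.92441769405386 50.48608532895008
22 58.752788943173385 83.50028356006953 47.53955179087396
24 55.73956024140969 80.13906175541612 44.648171822268154
26 52.78092351771306 76.83873667158932 41.81015207525826
28 49.87514648292347 73.5973759600445 39.023774431343895
30 47.02056764561033 70.41312624628623 36.28739207063521
32 44.215592704432794 67.28420910558793 33.59942578463361
34 41.45869115850223 64.20891728189042 30.958360515124156
36 38.74839312052063 61.18561113289451 28.36274210315912
38 36.08328631867764 58.21271528571185 25.811174233395633
40 33.462013274379984 55.28871548865476 23.302315560221416
42 30.883268643893075 52.4121556458681 20.834877003166298
44 28.34579671288654 49.581635022523756 18.40761920007185
46 25.848389033711925 46.795805609231195 16.019350107379438
48 23.389882196009637 44.05336963517527 13.668922737708954
50 20.96915572194004 41.35307722027096 11.355233025642889
52 18.58513007797822 38.6937241573431 9.077217813312274
54 16.23676479580334 36.07414981600044 6.833852948003766
56 13.92305669535341 33.493235160473716 4.6241514845786185
58 11.643038203615333 30.949900874245373 2.4471619860208875
```

Line at 58.6–59, fin midpoint 58.6: centred. Hold, then ease home.

>>> play_rows --motion '[[[0,0,0],[0,0,0]],[[0,0,0],[0,0,0]],[[0,0,0],[0,0,0]],[[0,0,0],[0,0,0]],[[0,0,0],[0,0,0]],[[0,0,0],[0,0,0]],[[0,0,0],[0,0,0]],[[0,0,0],[0,0,0]],[[0,0,0],[0,0,0]],[[0,0,0],[0,0,0]],[[0,0,0],[0,0,0]],[[0,0,0],[0,0,0]]]'

```text
time_s: 12.3
ee_pos: [589.5, -141.6, 55.5]
tcp_rot: [-0.231, 0.668, 0.669, 0.232]
contact_force: [4.9, 9.5, 5.5]
finger_gap: 0.158
finger_force: 59.6
```

>>> play_rows --motion '[[[1.58,0,1.23],[0,0,0]],[[2.37,0,1.85],[0,0,0]],[[2.37,0,1.85],[0,0,0]],[[2.37,0,1.85],[0,0,0]],[[2.37,0,1.85],[0,0,0]],[[2.37,0,1.85],[0,0,0]],[[2.37,0,1.85],[0,0,0]],[[2.37,0,1.85],[0,0,0]],[[2.37,0,1.85],[0,0,0]],[[2.37,0,1.85],[0,0,0]],[[2.37,0,1.85],[0,0,0]],[[2.37,0,1.85],[0,0,0]]]'

```text
time_s: 13.3
ee_pos: [589.3, -107.4, 55.5]
tcp_rot: [-0.231, 0.668, 0.669, 0.231]
contact_force: [4.0, 5.9, 5.7]
finger_gap: 0.153
finger_force: 60.2
```

>>> play_rows --motion '[[[2.37,0,1.85],[0,0,0]],[[2.37,0,1.85],[0,0,0]],[[2.37,0,1.85],[0,0,0]],[[1.58,0,1.23],[0,0,0]],[[1.58,0,1.23],[0,0,0]],[[1.58,0,1.23],[0,0,0]],[[0.8,0,0.62],[0,0,0]],[[0.8,0,0.62],[0,0,0]],[[0,0,0],[0,0,0]]]'

```text
time_s: 14.05
ee_pos: [589.3, -90.7, 55.5]
tcp_rot: [-0.23, 0.668, 0.669, 0.231]
contact_force: [2.9, 4.0, 5.6]
finger_gap: 0.157
finger_force: 60.3
```

```bash
python3 dog.py tmp3.png; python3 -c "
from h import *
s=arm.get_state();print(s['ee_pos'],s['contact_force'])"
```

```text
[411.5 346.5] [404 335  16  24 205] gauge x 119.41696125613234 res 2.129456676474861
[407.9 344.6] [401 334  15  23 194] gauge x 113.09031986716884 res 1.7676442885518733
[589.26577639 -90.81202789  55.46705756] [3.22203991 3.5362569  5.38635591]
```

>>> play_rows --motion '[[[0.8,0,0.62],[0,0,0]],[[0.8,0,0.62],[0,0,0]],[[0.8,0,0.62],[0,0,0]],[[0.8,0,0.62],[0,0,0]],[[0.6,0,0.46],[0,0,0]],[[0.6,0,0.46],[0,0,0]],[[0.4,0,0.31],[0,0,0]],[[0,0,0],[0,0,0]]]'

```text
time_s: 14.87
ee_pos: [589.3, -84.9, 55.5]
tcp_rot: [-0.23, 0.668, 0.669, 0.231]
contact_force: [2.6, 3.4, 6.2]
finger_gap: 0.154
finger_force: 60.4
```

>>> play_rows --motion '[[[0.4,0,0.31],[0,0,0]],[[0.4,0,0.31],[0,0,0]],[[0.4,0,0.31],[0,0,0]],[[0,0,0],[0,0,0]]]'

```text
time_s: 15.2
ee_pos: [589.3, -84.1, 55.5]
tcp_rot: [-0.23, 0.668, 0.669, 0.231]
contact_force: [2.2, 1.0, 6.5]
finger_gap: 0.154
finger_force: 60.7
```

```bash
python3 dog.py tmp4.png|tail -1; python3 -c "
from h import *
s=arm.get_state();print(s['ee_pos'],s['contact_force'])"
```

```text
[411.9 346.1] [405 335  15  24 196] gauge x 119.75168194036142 res 1.8484281839108199
[589.24993651 -84.17727102  55.52546949] [1.94981234 0.01935233 6.10067385]
```

Home, spring load gone. Release and back out along the tool axis.

>>> play_rows --motion '[[[0,0,0],[0,0,0]],[[0,0,0],[0,0,0]],[[0,0,0],[0,0,0]],[[0,0,0],[0,0,0]],[[0,0,0],[0,0,0]],[[0,0,0],[0,0,0]]]' --jaw 0.5

```text
time_s: 15.85
ee_pos: [588.7, -83.9, 54.4]
tcp_rot: [-0.23, 0.669, 0.669, 0.23]
contact_force: [-0.6, 0.0, -0.1]
finger_gap: 0.5
finger_force: 0.0
```

>>> play_rows --motion '[[[0,0,-8],[0,0,0]],[[0,0,-12],[0,0,0]],[[0,0,-20],[0,0,0]],[[0,0,-20],[0,0,0]],[[0,0,-20],[0,0,0]],[[0,0,-20],[0,0,0]],[[0,0,-20],[0,0,0]],[[0,0,-20],[0,0,0]],[[0,0,-20],[0,0,0]],[[0,0,0],[0,0,0]]]'

```text
time_s: 16.68
ee_pos: [589.8, -185.9, 184.6]
tcp_rot: [-0.226, 0.669, 0.669, 0.231]
contact_force: [1.5, 0.5, 0.8]
finger_gap: 0.501
finger_force: 0.0
```

>>> play_rows --motion '[[[16,0,-20.5],[0,0,0]],[[16,0,-20.5],[0,0,0]],[[16,0,-20.5],[0,0,0]],[[16,0,-20.5],[0,0,0]],[[16,0,-20.5],[0,0,0]],[[16,0,-20.5],[0,0,0]]]'

```text
time_s: 17.18
ee_pos: [588.5, -182.1, 337.7]
tcp_rot: [-0.231, 0.669, 0.669, 0.23]
contact_force: [0.5, 0.1, -0.6]
finger_gap: 0.5
finger_force: 0.0
```

>>> play_rows --motion '[[[0,0,0],[0,-4,0]],[[0,0,0],[0,-4,0]],[[0,0,0],[0,-4,0]],[[0,0,0],[0,-4,0]],[[0,0,0],[0,-4,0]],[[0,0,0],[0,-4,0]],[[0,0,0],[0,-4,0]],[[0,0,0],[0,-4,0]],[[0,0,0],[0,-3,0]],[[0,0,0],[0,-3,0]],[[0,0,0],[0,0,0]]]'

```text
time_s: 18.1
ee_pos: [588.8, -180.6, 336.9]
tcp_rot: [0.001, 0.706, 0.708, -0.0]
contact_force: [0.3, -0.5, -0.0]
finger_gap: 0.501
finger_force: 0.0
```

```bash
python3 dog.py tmp5.png|tail -1; python3 -c "
from h import *
np.set_printoptions(precision=3,suppress=True)
print(*tool()[0],tool()[1].as_matrix(),arm.get_state()['q'])"
```

```text
[411.8 346.2] [405 335  15  24 199] gauge x 119.6734878258439 res 1.9295485488672768
588.7018226981339 -182.27690877995988 336.4506213742005 [[-0.     1.    -0.   ]
 [ 1.     0.     0.002]
 [ 0.002 -0.    -1.   ]] [-0.425  0.477  1.097  0.001  1.569 -0.425]
```

>>> play_rows --motion '[[[38,-10.7,0],[0,0,0]],[[38,-10.7,0],[0,0,0]],[[38,-10.7,0],[0,0,0]],[[38,-10.7,0],[0,0,0]],[[38,-10.7,0],[0,0,0]],[[38,-10.7,0],[0,0,0]],[[38,-10.7,0],[0,0,0]],[[38,-10.7,0],[0,0,0]],[[38,-10.7,0],[0,0,0]],[[38,-10.7,0],[0,0,0]],[[38,-10.7,0],[0,0,0]],[[38,-10.7,0],[0,0,0]]]'

```text
time_s: 19.25
ee_pos: [460.0, 274.8, 336.6]
tcp_rot: [-0.001, 0.708, 0.707, -0.0]
contact_force: [0.8, 1.0, 0.4]
finger_gap: 0.498
finger_force: 0.0
```

>>> play_rows --motion '[[[27,0,22],[0,0,0]],[[0,0,22],[0,0,0]],[[0,0,22],[0,0,0]],[[0,0,22],[0,0,0]],[[0,0,0],[0,0,0]],[[0,0,0],[0,0,0]],[[0,0,0],[0,0,0]]]'

```text
time_s: 19.83
ee_pos: [461.3, 300.5, 249.9]
tcp_rot: [0.0, 0.707, 0.707, 0.001]
contact_force: [0.2, -0.1, 0.2]
finger_gap: 0.501
finger_force: 0.0
```

```bash
python3 - <<'E'
from h import *
np.set_printoptions(precision=1,suppress=True)
print(tool()[0])
f=arm.grab_frame("wrist")
import pickle;pickle.dump({k:f[k] for k in("img","intrinsics","extrinsics")},open("w7.pkl","wb"))
save(cv2.resize(f["img"],(800,600),interpolation=cv2.INTER_CUBIC),"w7.png")
for x in arm.trace("cap",f)[:2]:
    ys,xs=np.nonzero(x["region"]);print(x["p"],x["location"],xs.min(),xs.max(),ys.min(),ys.max(),watz(f,x["location"],11))
E
```

```text
[461.3 300.5 249.9]
0.87 [252.3, 140.1] 225 285 111 170 [455.3 331.1  11. ]
0.38 [281.1, 299.0] 245 385 258 348 [496.5  99.7  11. ]
```

View pics/w7.png

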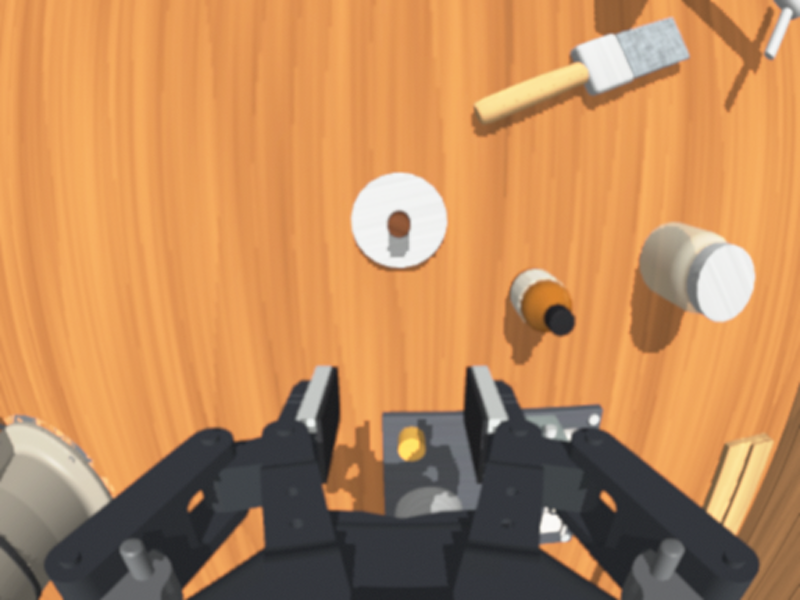

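The cap disc spans (351–447, 172–268), knob top at (399,223).

```bash
python3 - <<'E'
from h import *
import pickle
np.set_printoptions(precision=1,suppress=True)
f=pickle.load(open("w7.pkl","rb"))
P=lambda x,y:((x+.5)*.64-.5,(y+.5)*.64-.5)
for p,z in[((399,220),11),((399,223),41),((351,220),11),((447,220),11),((399,172),11),((399,268),11)]:print(watz(f,P(*p),z))
E
```

```text
[458.7 330.5  11. ]
[458.9 332.1  41. ]
[421.7 330.8  11. ]
[495.7 330.6  11. ]
[458.8 367.5  11. ]
[458.7 292.5  11. ]
```

>>> play_rows --motion '[[[15,-1.5,25],[0,0,0]],[[15.5,-1,25],[0,0,0]],[[0,0,25],[0,0,0]],[[0,0,25],[0,0,0]],[[0,0,25],[0,0,0]],[[0,0,20],[0,0,0]],[[0,0,20],[0,0,0]],[[0,0,15],[0,0,0]],[[0,0,15],[0,0,0]],[[0,0,10],[0,0,0]],[[0,0,5],[0,0,0]],[[0,0,0],[0,0,0]]]'

```text
time_s: 20.93
ee_pos: [458.0, 331.0, 38.4]
tcp_rot: [-0.0, 0.707, 0.707, -0.0]
contact_force: [-1.3, -0.2, -0.6]
finger_gap: 0.495
finger_force: 0.0
```

>>> play_rows --motion '[[[0,0,0],[0,0,0]],[[0,0,0],[0,0,0]],[[0,0,0],[0,0,0]],[[0,0,0],[0,0,0]],[[0,0,0],[0,0,0]],[[0,0,0],[0,0,0]],[[0,0,0],[0,0,0]]]' --jaw 0

```text
time_s: 21.52
ee_pos: [458.8, 331.5, 40.1]
tcp_rot: [0.0, 0.707, 0.707, 0.001]
contact_force: [0.1, -0.6, 6.4]
finger_gap: 0.187
finger_force: 58.9
```

>>> play_rows --motion '[[[0,0,-5],[0,0,0]],[[0,0,-10],[0,0,0]],[[0,0,-15],[0,0,0]],[[0,0,-20],[0,0,0]],[[0,0,-25],[0,0,0]],[[0,0,-25],[0,0,0]],[[0,0,-20],[0,0,0]],[[0,0,0],[0,0,0]]]'

```text
time_s: 22.18
ee_pos: [459.8, 332.1, 163.7]
tcp_rot: [0.001, 0.707, 0.707, 0.004]
contact_force: [1.4, 1.1, -0.2]
finger_gap: 0.189
finger_force: 58.6
```

```bash
python3 - <<'E'
from h import *
np.set_printoptions(precision=1,suppress=True)
s=arm.get_state();print(s["ee_pos"],s["contact_force"],s["torque"],s["finger_gap"])
z0=s["ee_pos"][2]-40.1+11
for n in("wrist","top","scene"):
    f=arm.grab_frame(n)
    for x in arm.trace("cap",f)[:2]:
        ys,xs=np.nonzero(x["region"]);fn=watz if n=="wrist" else atz
        print(n,x["p"],x["location"],xs.min(),xs.max(),ys.min(),ys.max(),fn(f,x["location"],z0))
    if n=="wrist":
        im=f["img"].astype(int);m=(im.min(2)>140)&(im.max(2)-im.min(2)<25)
        ys,xs=np.nonzero(m);print("grey",len(xs),xs.min(),xs.max(),ys.min(),ys.max())
E
```

```text
[459.8 332.1 163.7] [ 1.4  1.1 -0.2] [ 0.  -0.1  0. ] 0.18917941696651724
wrist 0.69 [255.6, 226.4] 192 322 180 297 [458.2 342.9 134.6]
grey 12717 0 511 22 382
top 0.69 [160.5, 216.5] 158 169 207 229 [462.7 318.3 134.6]
top 0.43 [238.6, 177.8] 222 267 167 180 [574.5  88.3 134.6]
scene 0.97 [376.8, 181.4] 362 396 171 191 [477.7 329.5 134.6]
scene 0.64 [332.0, 233.6] 322 341 213 249 [687.3 305.  134.6]
```

>>> play_rows --motion '[[[0,0,-20],[0,0,0]],[[0,0,-30],[0,0,0]],[[0,0,-30],[0,0,0]],[[0,0,-30],[0,0,0]],[[0,0,-16],[0,0,0]]]'

```text
time_s: 22.9
ee_pos: [458.5, 331.4, 287.3]
tcp_rot: [0.0, 0.707, 0.707, 0.001]
contact_force: [0.2, -1.1, -1.1]
finger_gap: 0.191
finger_force: 58.6
```

>>> play_rows --motion '[[[-20,1,0],[0,0,0]],[[-35,3,0],[0,0,0]],[[-37,3,0],[0,0,0]],[[-37,3,0],[0,0,0]],[[-37,3,0],[0,0,0]],[[-37,3,0],[0,0,0]],[[-37,3,0],[0,0,0]],[[-37,3,0],[0,0,0]],[[-37,3,0],[0,0,0]],[[-30,3,0],[0,0,0]],[[-18,1,0],[0,0,0]],[[-10,1,0],[0,0,0]]]'

```text
time_s: 23.9
ee_pos: [487.7, -43.3, 283.6]
tcp_rot: [-0.001, 0.708, 0.706, -0.001]
contact_force: [0.0, 0.3, -1.4]
finger_gap: 0.189
finger_force: 58.7
```

>>> play_rows --motion '[[[0,0,0],[0,0,0]],[[0,0,0],[0,0,0]],[[0,0,0],[0,0,0]],[[0,0,0],[0,0,0]]]'

```text
time_s: 24.23
ee_pos: [487.9, -39.6, 284.6]
tcp_rot: [-0.0, 0.706, 0.708, 0.0]
contact_force: [-0.8, 0.7, -1.0]
finger_gap: 0.194
finger_force: 58.7
```

```bash
python3 - <<'E'
from h import *
import pickle
from scipy.optimize import least_squares
np.set_printoptions(precision=1,suppress=True)
s=arm.get_state();print(s["ee_pos"],s["contact_force"],s["finger_gap"])
f=arm.grab_frame("wrist");pickle.dump({k:f[k] for k in("img","intrinsics","extrinsics")},open("w8.pkl","wb"))
for k in("cup_rim","cap"):
    for x in arm.trace(k,f)[:2]:
        ys,xs=np.nonzero(x["region"]);print(k,x["p"],x["location"],xs.min(),xs.max(),ys.min(),ys.max())
A=cv2.resize(f["img"][30:180,170:340],(680,600),interpolation=cv2.INTER_CUBIC);save(A,"w8.png")
z0=s["ee_pos"][2]-40.1+11;print("cap front y",watz(f,(256,180),z0))
E
```

```text
[487.9 -39.6 284.6] [-0.8  0.7 -1. ] 0.1939158193303145
cup_rim 0.65 [297.7, 81.6] 222 379 5 160
cap 0.91 [256.2, 226.7] 192 321 180 297
cap front y [486.3  -3.3 255.5]
```

View pics/w8.png

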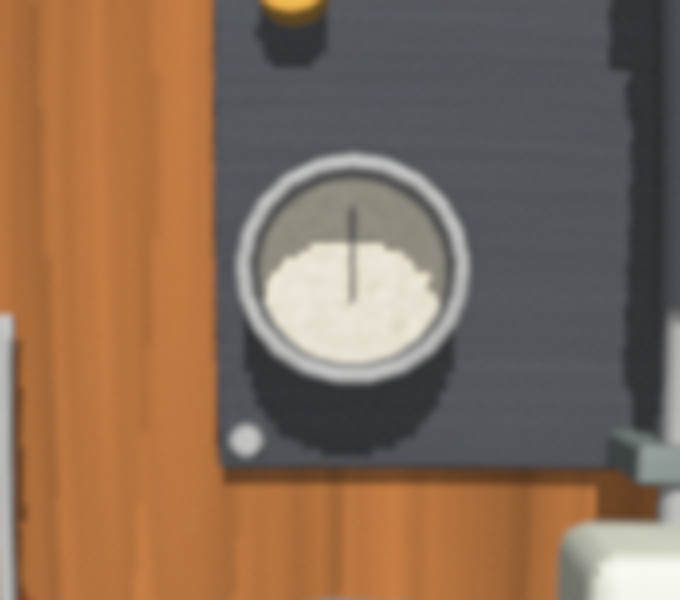

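The rim circle spans (237–470, 153–383), centre (353.5,268).

```bash
python3 - <<'E'
from h import *
import pickle
np.set_printoptions(precision=1,suppress=True)
f=pickle.load(open("w8.pkl","rb"))
C=lambda x,y:(170+(x+.5)/4-.5,30+(y+.5)/4-.5)
for p in[(353.5,268),(237,268),(470,268),(353.5,153),(353.5,383)]:print(watz(f,C(*p),52))
print("near corner y",watz(f,C(225,465),12), "cap x",watz(f,(192,215),255.5),watz(f,(321,215),255.5),watz(f,(256,179.5),255.5))
E
```

```text
[488.1  43.   52. ]
[454.3  43.3  52. ]
[521.8  43.5  52. ]
[488.  77.  52.]
[488.1   9.2  52. ]
near corner y [445.9 -20.8  12. ] cap x [452.  -22.6 255.5] [521.2 -22.5 255.5] [486.3  -3.  255.5]
```

>>> play_rows --motion '[[[15,0.7,0],[0,0,0]],[[25,0,0],[0,0,0]],[[25,0,0],[0,0,0]],[[13.3,0,0],[0,0,0]],[[5,0,0],[0,0,0]],[[0,0,0],[0,0,0]]]'

```text
time_s: 24.88
ee_pos: [488.5, 43.6, 284.8]
tcp_rot: [0.0, 0.706, 0.708, 0.0]
contact_force: [-0.7, -0.5, -0.9]
finger_gap: 0.189
finger_force: 58.7
```

>>> play_rows --motion '[[[0,0,15],[0,0,0]],[[0,0,25],[0,0,0]],[[0,0,25],[0,0,0]],[[0,0,25],[0,0,0]],[[0,0,25],[0,0,0]],[[0,0,25],[0,0,0]],[[0,0,20],[0,0,0]],[[0,0,14],[0,0,0]],[[0,0,7],[0,0,0]],[[0,0,0],[0,0,0]],[[0,0,0],[0,0,0]]]'

```text
time_s: 25.8
ee_pos: [489.0, 41.9, 104.0]
tcp_rot: [0.0, 0.707, 0.707, 0.0]
contact_force: [0.1, 0.4, -2.2]
finger_gap: 0.19
finger_force: 58.7
```

>>> play_rows --motion '[[[0,0,2],[0,0,0]],[[0,0,2],[0,0,0]],[[0,0,0],[0,0,0]]]'

```text
time_s: 26.05
ee_pos: [488.9, 42.3, 100.1]
tcp_rot: [0.0, 0.707, 0.707, 0.0]
contact_force: [-1.1, -0.2, -1.6]
finger_gap: 0.188
finger_force: 58.7
```

>>> play_rows --motion '[[[0,0,2],[0,0,0]],[[0,0,2],[0,0,0]],[[0,0,1.5],[0,0,0]],[[0,0,1.5],[0,0,0]],[[0,0,0],[0,0,0]],[[0,0,0],[0,0,0]]]'

```text
time_s: 26.55
ee_pos: [488.6, 42.4, 92.6]
tcp_rot: [-0.0, 0.707, 0.707, -0.0]
contact_force: [0.6, -0.6, -1.7]
finger_gap: 0.186
finger_force: 58.7
```

Shift +1 in y and lower further, watching the force.

>>> play_rows --motion '[[[1,0,0],[0,0,0]],[[0,0,1],[0,0,0]],[[0,0,1],[0,0,0]],[[0,0,1],[0,0,0]],[[0,0,0],[0,0,0]],[[0,0,0],[0,0,0]]]'

```text
time_s: 27.05
ee_pos: [488.6, 43.4, 89.6]
tcp_rot: [-0.0, 0.707, 0.707, -0.0]
contact_force: [-0.3, -0.2, -1.7]
finger_gap: 0.189
finger_force: 58.7
```

>>> play_rows --motion '[[[0,0,1],[0,0,0]],[[0,0,1],[0,0,0]],[[0,0,0.7],[0,0,0]],[[0,0,0],[0,0,0]],[[0,0,0],[0,0,0]]]'

```text
time_s: 27.47
ee_pos: [488.6, 43.4, 86.9]
tcp_rot: [-0.0, 0.707, 0.707, 0.0]
contact_force: [0.5, -0.2, -1.1]
finger_gap: 0.185
finger_force: 58.7
```

>>> play_rows --motion '[[[0,0,0.6],[0,0,0]],[[0,0,0.6],[0,0,0]],[[0,0,0],[0,0,0]],[[0,0,0],[0,0,0]]]'

```text
time_s: 27.8
ee_pos: [488.7, 43.4, 86.0]
tcp_rot: [0.0, 0.707, 0.707, 0.0]
contact_force: [-0.8, 0.7, 3.3]
finger_gap: 0.194
finger_force: 59.2
```

Seated (force +3 N at exactly the expected height). Release and rise.

>>> play_rows --motion '[[[0,0,0],[0,0,0]],[[0,0,0],[0,0,0]],[[0,0,0],[0,0,0]],[[0,0,0],[0,0,0]],[[0,0,0],[0,0,0]]]' --jaw 0.45

```text
time_s: 28.22
ee_pos: [488.7, 43.4, 85.8]
tcp_rot: [-0.0, 0.707, 0.707, 0.0]
contact_force: [-0.9, 0.5, -0.6]
finger_gap: 0.445
finger_force: 0.0
```

>>> play_rows --motion '[[[0,0,-5],[0,0,0]],[[0,0,-12],[0,0,0]],[[0,0,-20],[0,0,0]],[[0,0,-25],[0,0,0]],[[0,0,-30],[0,0,0]],[[0,0,-30],[0,0,0]],[[0,0,-30],[0,0,0]],[[0,0,-30],[0,0,0]],[[0,0,-15],[0,0,0]],[[0,0,0],[0,0,0]]]'

```text
time_s: 29.05
ee_pos: [490.1, 43.3, 287.1]
tcp_rot: [0.003, 0.707, 0.707, 0.003]
contact_force: [0.5, 0.3, 0.5]
finger_gap: 0.452
finger_force: 0.0
```

>>> play_rows --motion '[[[-20,0,0],[0,0,0]],[[-30,0,0],[0,0,0]],[[-25,0,0],[0,0,0]],[[-5,0,0],[0,0,0]],[[0,0,0],[0,0,0]],[[0,0,0],[0,0,0]],[[0,0,0],[0,0,0]]]'

```text
time_s: 29.63
ee_pos: [488.5, -35.7, 282.5]
tcp_rot: [-0.0, 0.707, 0.707, 0.0]
contact_force: [-0.2, 1.0, 0.9]
finger_gap: 0.45
finger_force: 0.0
```

```bash
python3 dog.py tmp9.png|tail -1; python3 - <<'E'
from h import *
np.set_printoptions(precision=1,suppress=True)
print(tool()[0])
f=arm.grab_frame("wrist")
im=f["img"]
for k in("cap","cup_rim"):
  for x in arm.trace(k,f)[:2]:
    r=x["region"].astype(np.uint8);ys,xs=np.nonzero(r);(e)=cv2.fitEllipse(max(cv2.findContours(r,0,1)[0],key=len))
    print(k,x["p"],np.array(x["location"]),xs.min(),xs.max(),ys.min(),ys.max(),e,watz(f,e[0],57),watz(f,(xs.min(),e[0][1]),57),watz(f,(xs.max(),e[0][1]),57),watz(f,(e[0][0],ys.min()),57),watz(f,(e[0][0],ys.max()),57))
s=arm.grab_frame("scene")
for x in arm.trace("cap",s)[:2]:
    ys,xs=np.nonzero(x["region"]);print(x["p"],x["location"],xs.min(),xs.max(),ys.min(),ys.max())
print("pred knob top, disc L/R/F/B",proj(s,[[488,43,87],[488,6,57],[488,80,57],[451,43,57],[525,43,57]]))
save(np.hstack([cv2.resize(im,(400,300)),cv2.resize(s["img"][160:250,190:310],(400,300),interpolation=cv2.INTER_CUBIC)]),"end.png")
E
```

```text
[411.6 346.3] [405 335  15  24 199] gauge x 119.50480188667908 res 2.014535210318549
[488.6 -35.7 282.7]
cap 0.98 [253.3 101.9] 225 289 69 132 ((257.178955078125, 100.9390640258789), (62.997432708740234, 63.90117645263672), 87.46385192871094) [487.9  41.8  57. ] [451.3  42.1  57. ] [524.2  42.2  57. ] [487.9  78.8  57. ] [488.    5.9  57. ]
cup_rim 0.84 [310.2  77.7] 221 379 7 165 ((297.55999755859375, 83.46398162841797), (161.95172119140625, 173.82510375976562), 96.45401000976562) [533.8  62.8  57. ] [446.9  62.5  57. ] [633.4  69.5  57. ] [534.  155.5  57. ] [535.8 -32.8  57. ]
0.64 [260.6, 181.5] 244 271 169 189
pred knob top, disc L/R/F/B [[257.8 170.3]
 [245.6 176.8]
 [270.6 184.1]
 [264.7 174. ]
 [250.6 187.3]]
```

Cap is centred at (488, 42) with full 73–74 mm disc at seated height. A last numeric check of the marker, then hand in.

```bash
python3 - <<'E'
from h import *
f=arm.grab_frame("wrist");T=np.array(f["extrinsics"]);K=np.array(f["intrinsics"])
g=cv2.cvtColor(f["img"],cv2.COLOR_RGB2GRAY)
def pr(P):
    c=T[:3,:3].T@(np.array(P,float)-T[:3,3]);th=np.arccos(c[2]/np.linalg.norm(c));return c[:2]/np.linalg.norm(c[:2])*th*K[0,0]+K[:2,2]
for y in range(30,90,2):
    v=[]
    for x,z in((614,38),(620,38),(640,48)):
        u=pr([x,y,z]);v.append(int(cv2.getRectSubPix(g,(1,1),(float(u[0]),float(u[1])))[0,0]))
    print(y,v,end="; ")
E
```

```text
30 [213, 204, 128]; 32 [213, 208, 128]; 34 [214, 207, 128]; 36 [207, 204, 127]; 38 [161, 181, 127]; 40 [129, 173, 129]; 42 [128, 179, 128]; 44 [128, 177, 126]; 46 [129, 163, 126]; 48 [124, 155, 131]; 50 [97, 117, 156]; 52 [80, 84, 172]; 54 [84, 84, 135]; 56 [117, 123, 145]; 58 [171, 178, 176]; 60 [132, 129, 185]; 62 [86, 86, 159]; 64 [97, 90, 128]; 66 [161, 154, 166]; 68 [209, 205, 169]; 70 [217, 211, 134]; 72 [217, 210, 125]; 74 [217, 212, 126]; 76 [216, 213, 125]; 78 [217, 213, 126]; 80 [217, 210, 125]; 82 [217, 210, 125]; 84 [217, 213, 124]; 86 [217, 214, 124]; 88 [218, 212, 125];
```

Line at y≈58.5, fin tops at ≈51.5 and ≈67 (mid 59): the marker stayed at the mark.

```bash
python3 -c "
from rig import arm
print(arm.finish_job())"
```

```text
the job is handed in; nothing more can be done
None
```

The job is handed in, with no verdict returned: the marker line stayed within about 1 mm of the index mark, the slide was eased fully home, and the gauge's cap measured seated and level on the cup, in about 30 s with no sign of touching the lamp.

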